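Tip the bottle caps down the chute

ROBOT

A 6-joint arm with a two-finger parallel gripper is mounted at the origin on the work surface. World frame = base frame: x ahead of the robot, y to its left, z up, the work surface at z = 0. Lengths are in m, angles in rad, forces in N, time in s.
With the tool pointing down it reaches from about 0.425 to 0.925 m from the base axis. Payload 12.5 kg.
Tool frame: the origin (TCP) lies at the very end of the fingers, on their centre line; the grasp point (between the pads) lies pinch_z behind it (pinch_z is the distance from the TCP to the grasp point, in m); x points along the fingers, y is the direction in which the jaws open and shut, and the axes are right-handed (so a half turn about x gives the same grasp; the last joint's range is limited). The gripper opens to 85 mm and grips with 20 to 120 N. Pads are 22 mm wide; open, the fingers measure 114 mm over their backs; the gripper's body (76 mm by 85 mm) begins 54 mm behind the grasp point. The pads swing forward as they close: fully open they stand 13 mm farther back than shut.
Start: joints at [1.101, 0.491, 1.559, -0, 1.092, -0.106], TCP at [0.222, 0.584, 0.231] pointing down, gripper open.
Joint ranges: [-3.1, 3.1], [-0.84, 2.19], [0.05, 2.79], [-1.13, 4.28], [0.06, 2.93], [-2.69, 2.69]. Speed limits (rad/s): [2.22, 2.22, 2.79, 3.14, 3.14, 3.14].

INTERFACE

Orientations are given as a unit quaternion [x, y, z, w].
In Python, from plant import * gives the robot as it stands.
- The arm moves only by the shell command python3 -m crank 'ROWS'. ROWS is JSON, a list of rows, each an object with "xyz": the shift along the tool's x, y, z in cm, a list of three; "turn": the turn, a rotation vector about the tool's x, y, z in rad, a list of three; "grip": the gripper's target within -1 to 1 (shut at 1, half-way at 0, fully open at -1). In form: [{"xyz": [dx, dy, dz], "turn": [ax, ay, az], "grip": grip}, ...]. A call has 1 to 10 rows; each row shifts and turns the pose as measured when the row begins, along the tool's axes as they then stand; what a row does not reach is not made up. A row lasts 1/8 s, in which the tool goes at most 62.5 mm and 10.7 degrees, less where a joint would pass 70% of its speed; a pose out of reach is approached as far as the arm can. A call with a gripper value outside its range is refused whole. The fingers move at their own pace and stop on an object; the grip force is fixed at half the most. Time passes only in rows, so rows that do not move let the fingers close. It gives the time, the measured TCP pose, the force and the opening at its end, in the units of the state.
- get_state(): the state, without advancing time (a new reading comes with each control period).
- get_image(name): name is "side" or "top" or "wrist"; returns a dict with "image" (480x640x3 uint8, red, green, blue), "range_z" (480x640 float32, m along the optical axis (not along the pixel's ray), 0 where there is no reading), "vfov" (degrees; the focal length in pixels is half the picture's height over the tangent of half this angle, whatever the lens; pixels are square), "cx", "cy" (the principal point, pixels), "rvec" (rotation vector, rad) and "tvec" (3), from world to camera coordinates, as OpenCV has them. Camera axes: x right, y down, z forward; pixel columns grow to the right and rows downward; lengths in m; the calibration is good to about 2 mm. A picture is of the moment at which its call begins.
- finish_job(): hands the job in, once; it reports no verdict.
Trained networks look in a picture, given as the dict that the camera call returned (one of the last four; its "shot" number tells which), for a name from the list of things; names that differ only in an ending like _2 or _b are one class to them, and where a whole thing is asked for, a point or a joint stands for the part that bears it (a point fixed in the world has none). Each returns a list of dicts, best first, with "confidence" (0 to 1); they miss things now and then, are a little off and sometimes report something else, mostly with a low value. They report only what shows in the picture. A call takes as long as a camera call.
- cut_out(query, picture): "pixels" (480x640 bool, what is visible of it) and "box" ([left, top, width, height] in pixels, round what is visible of it).
- pinpoint(query, picture): "at" ([column, row] in pixels: a listed point, or the origin of a listed thing).
The state is a dict: "time": time; "joints": joint angles; "qd": joint speeds; "joint_torque": joint torques, N m; "tool_pos": TCP position; "tool_rot": TCP orientation; "ft_force": force on the tool from outside, world axes, zero at the start; "moment": the same for the moment, N m; "grip_width": finger opening in m.
Only numpy, scipy, OpenCV 4.12 (cv2) and the standard library are available. Lean on these libraries where they do the work, as an engineer would, in place of code of your own. Each camera call takes 0.05 s, during which the arm holds its last target.

TASK

Put the red bottle cap that lies on the bench into the empty end of the tipping chute, away from its yellow tab, and let go of it. Then push the yellow tab down with the gripper until the chute bears on the stop block beneath it, and keep it pressed there with about 10 to 15 N (never more than 25 N on the chute) for a second or more, with all four caps slid down to the tab end. Finally ease the chute back up to level under the gripper, taking a second or more so that it does not fly back, and leave everything else where it is.

Things in the scene. Friction and masses are not known exactly. Their poses are not given: they have to be found in the camera images.
- chute (a joint): Tilt of the chute, rad: 0 = level (its counterweight holds it there), growing as the tab goes down. It stops where its floor meets a loose steel block, 52 mm high, standing under the tab half; the block's place varies, so the stop comes anywhere from 0.36 to 0.50 and must be felt. Before it the tab pushes back with only 0.5 to 6 N; at it, about 10 N per mm. Let go while down, it flies back.
- chute_tab (a point): Middle of the upper face of the flat yellow push tab (90 mm across the chute, 70 mm long, 5 mm thick, beyond the tab-end wall), level with the chute's floor, 192 mm from the hinge. Moves with the chute. x points along the chute outward over the tab, y across it, z up from the floor.
- chute_hinge (a point): Middle of the chute's hinge axis, fixed, 120 mm above the bench, in the plane of the floor's upper face. x along the level chute towards the tab, y along the axis, z up. The grey stand has a foot 340 x 170 x 8 mm and two upright cheeks 50 mm long and 8 mm thick just outside the chute's sides, rising to 133 mm above the bench.
- chute_load (a point): Point on the chute floor in the middle of the empty end, 105 mm from the hinge on the side away from the tab, 45 mm from that end's wall; the loose cap is to stand here. Axes as chute_tab.
- chute_end (a point): Point on the chute floor at the foot of the tab-end wall's inner face, midway across, 150 mm from the hinge. Axes as chute_tab. The chute is an open aluminium tray, inside 300 mm long and 116 mm wide, hinged across its middle; its walls are 4 mm thick and 14 mm high, but 20 mm at the tab end. The floor is slick: caps start to slide at 0.17 to 0.27 rad.
- cap_loose: The red bottle cap standing on the bench, a ribbed smooth plastic cylinder 40 mm in diameter, 28 mm high, 25 to 50 g, with a white disc on top. Origin at the centre of its underside, z up.
- cap_a: Red cap, same as the loose one, already in the chute, near the hinge. Origin at the centre of its underside.
- cap_b: Red cap as cap_a, beside it in the chute, near the hinge.
- cap_c: Red cap as cap_a, in the chute a little nearer the tab.
- jar: Bystander: small amber jar with white lid, 44 mm in diameter, 55 mm high, on the bench near the loose cap. Origin at the centre of its underside.
- bung: Bystander: black tapered rubber bung, 34 mm wide below, 44 mm above, 35 mm high, on the bench near the loose cap. Origin at the centre of its underside.
- spray: Bystander: white spray bottle with orange head, 72 mm in diameter, 195 mm high. Origin at the centre of its underside.
- driver: Bystander: red-handled screwdriver lying on the bench.

How it is judged:
On the way, in this order (a step that is already met when the one before it is completed fails the run):
1. the loose cap stands in the empty end of the level chute (within 45 mm of chute_load along the chute), released (x of cap_loose in the frame of chute_load between -0.045 and 0.045 m and y of cap_loose in the frame of chute_load between -0.045 and 0.045 m and z of cap_loose in the frame of chute_load between -0.006 and 0.006 m and angle between cap_loose's own z axis and vertical below 0.15 rad and value of joint chute below 0.05 rad and contact force between the fingers and cap_loose below 0.2 N), for 0.2 s.
2. the chute is pressed on its stop by the gripper with 7 to 25 N while all four caps lie at the tab end (value of joint chute above 0.33 rad and contact force between the fingers and chute between 7 and 25 N and x of cap_a in the frame of chute_end between -0.08 and 0 m and y of cap_a in the frame of chute_end between -0.055 and 0.055 m and z of cap_a in the frame of chute_end between -0.01 and 0.015 m and x of cap_b in the frame of chute_end between -0.08 and 0 m and y of cap_b in the frame of chute_end between -0.055 and 0.055 m and z of cap_b in the frame of chute_end between -0.01 and 0.015 m and x of cap_c in the frame of chute_end between -0.08 and 0 m and y of cap_c in the frame of chute_end between -0.055 and 0.055 m and z of cap_c in the frame of chute_end between -0.01 and 0.015 m and x of cap_loose in the frame of chute_end between -0.08 and 0 m and y of cap_loose in the frame of chute_end between -0.055 and 0.055 m and z of cap_loose in the frame of chute_end between -0.01 and 0.015 m), for 0.8 s.
At the end, for the whole second after the job is handed in: The chute is level again (tilt below 0.03 rad), all four caps rest on its floor at the tab end, each with its centre within 80 mm of the tab-end wall, and nothing moves (value of joint chute below 0.03 rad and x of cap_a in the frame of chute_end between -0.08 and 0 m and y of cap_a in the frame of chute_end between -0.055 and 0.055 m and z of cap_a in the frame of chute_end between -0.01 and 0.015 m and x of cap_b in the frame of chute_end between -0.08 and 0 m and y of cap_b in the frame of chute_end between -0.055 and 0.055 m and z of cap_b in the frame of chute_end between -0.01 and 0.015 m and x of cap_c in the frame of chute_end between -0.08 and 0 m and y of cap_c in the frame of chute_end between -0.055 and 0.055 m and z of cap_c in the frame of chute_end between -0.01 and 0.015 m and x of cap_loose in the frame of chute_end between -0.08 and 0 m and y of cap_loose in the frame of chute_end between -0.055 and 0.055 m and z of cap_loose in the frame of chute_end between -0.01 and 0.015 m and linear speed of each of cap_a, cap_b, cap_c, cap_loose below 0.03 m/s); the robot touches nothing.
It fails at once if the robot presses on the chute with more than 25 N (contact force between any of the fingers, the arm and chute above 25 N).
It fails at once if the chute flies back (faster than 2 rad/s) (velocity of joint chute below -2 rad/s).
It fails at once if a bystander is displaced by more than 20 mm (distance of any of jar, bung, spray, driver from where it was at the start of the episode above 0.02 m).
It also fails if it takes over 67 s, if anything falls off the work surface, if the arm or the gripper's body presses on something with over 40 N, if the wrist force passes 120 N, or if a joint passes its speed limit or range.

## Working session

There is one attempt and no reset: what is moved stays moved. The work goes in short steps, Python scripts to look and compute and a shell command to move; the robot and the scene stay as the last step left them, time stands still between calls to the robot, and variables do not carry over. Pictures are saved under pics/ and viewed, and the job is handed in when it is done.

```bash
mkdir -p pics; ls
cat > h.py <<'E'
from plant import *
import numpy as np, cv2
from scipy.spatial.transform import Rotation as R
def cam(p):
    f=240/np.tan(np.radians(p["vfov"])/2)
    Rm=cv2.Rodrigues(np.array(p["rvec"],float))[0]; t=np.array(p["tvec"],float).ravel()
    return f,Rm,t
def world(p,uv,z=None):
    "range -> world, or intersect plane z"
    f,Rm,t=cam(p); d=np.array([(uv[0]-p["cx"])/f,(uv[1]-p["cy"])/f,1.])
    if z is None:
        u,v=int(round(uv[0])),int(round(uv[1])); r=np.median(p["range_z"][max(v-1,0):v+2,max(u-1,0):u+2]); return Rm.T@(d*r-t)
    c=-Rm.T@t; w=Rm.T@d; return c+w*(z-c[2])/w[2]
def cloud(p,mask):
    f,Rm,t=cam(p); v,u=np.nonzero(mask&(p["range_z"]>0)); r=p["range_z"][v,u]
    return (np.stack([(u-p["cx"])/f*r,(v-p["cy"])/f*r,r],1)-t)@Rm
def save(p,n): cv2.imwrite("pics/"+n,p["image"][:,:,::-1])
E
python3 - <<'E'
from h import *
np.set_printoptions(precision=4,suppress=True)
s=get_state(); print(s)
for n in("top","side"):
    p=get_image(n); save(p,n+"0.png"); print(n,p["vfov"],p["cx"],p["cy"],p["rvec"],p["tvec"])
    for q in("cap_loose","jar","bung","spray","driver"):
        for d in cut_out(q,p)[:5]:
            c=cloud(p,d["pixels"]); 
            print(n,q,round(d["confidence"],2),d["box"],c.min(0),c.max(0),np.median(c,0)) if len(c) else 0
    for q in("chute_tab","chute_load","chute_end","chute_hinge","cap_loose"):
        for d in pinpoint(q,p)[:4]:
            print(n,q,round(d["confidence"],2),d["at"],world(p,d["at"]), world(p,d["at"],0 if q=="cap_loose" else .12))
E
```

```text
pics
{'time': 0.0, 'joints': array([ 1.1014,  0.4916,  1.5595, -0.    ,  1.0917, -0.1056]), 'qd': array([ 0.0007, -0.0005, -0.0005, -0.0007, -0.0024,  0.0013]), 'joint_torque': array([  0.001 , -61.8433, -26.1607,  -0.0001,   0.004 ,   0.    ]), 'tool_pos': array([0.2223, 0.5839, 0.2307]), 'tool_rot': array([ 0.1275,  0.6956, -0.1283,  0.6953]), 'ft_force': array([-0.3478, -0.1067, -0.7947]), 'moment': array([ 0.0067,  0.0369, -0.0554]), 'grip_width': 0.08535704003419645}
top 55.463625411627206 326.670376674879 239.4316887144761 [ 2.1888 -2.133   0.1171] [-0.0508  0.6468  1.0331]
top cap_loose 0.52 [405.2, 322.4, 24.8, 19.8] [ 0.4157 -0.2698 -0.0044] [ 0.4606 -0.2251  0.0337] [ 0.4401 -0.2436  0.0273]
top jar 0.55 [407.6, 253.7, 23.1, 19.1] [ 0.5802 -0.2844 -0.0029] [ 0.6251 -0.2315  0.0601] [ 0.5995 -0.2491  0.0537]
top bung 0.63 [458.0, 290.9, 24.1, 18.9] [ 0.4998 -0.3934 -0.0016] [ 0.5416 -0.351   0.0404] [ 0.5205 -0.3703  0.0345]
top bung 0.6 [221.1, 145.1, 39.3, 48.6] [ 0.7456  0.1344 -0.0048] [0.8818 0.2369 0.1957] [0.781  0.1613 0.1362]
top spray 0.57 [220.5, 143.7, 36.9, 46.7
[... 1280 characters left out ...]
.027 ] [0.7541 0.0032 0.0166]
side chute_tab 0.82 [256.2, 391.8] [0.5354 0.285  0.1198] [0.5354 0.2851 0.12  ]
side chute_tab 0.62 [438.6, 200.1] [ 0.5222 -0.3537  0.0067] [ 0.4835 -0.2199  0.12  ]
side chute_load 0.59 [342.9, 253.4] [ 0.5671 -0.0068  0.1179] [ 0.5662 -0.005   0.12  ]
side chute_load 0.58 [318.6, 295.7] [0.5407 0.1149 0.1463] [0.5523 0.0959 0.12  ]
side chute_end 0.85 [268.2, 368.4] [0.5419 0.2475 0.1223] [0.5429 0.2463 0.12  ]
side chute_hinge 0.7 [319.0, 295.6] [0.5402 0.1145 0.1465] [0.5519 0.0954 0.12  ]
side cap_loose 0.61 [453.8, 245.9] [ 0.4378 -0.2263  0.018 ] [ 0.4421 -0.2449  0.    ]
side cap_loose 0.4 [240.4, 268.4] [ 0.7701  0.0294 -0.0007] [0.7696 0.0299 0.    ]
```

View pics/top0.png

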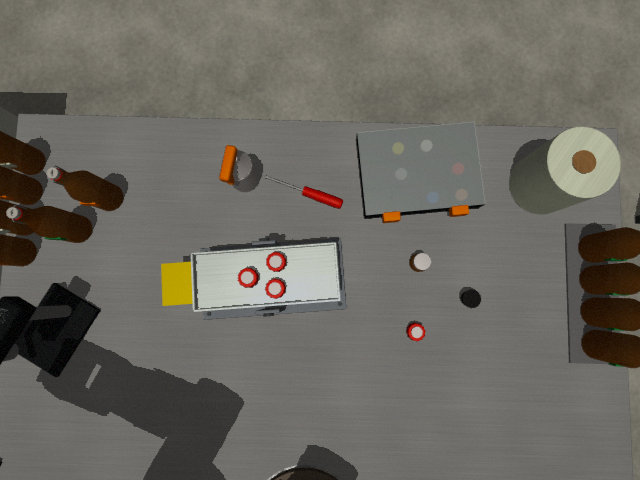

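View pics/side0.png

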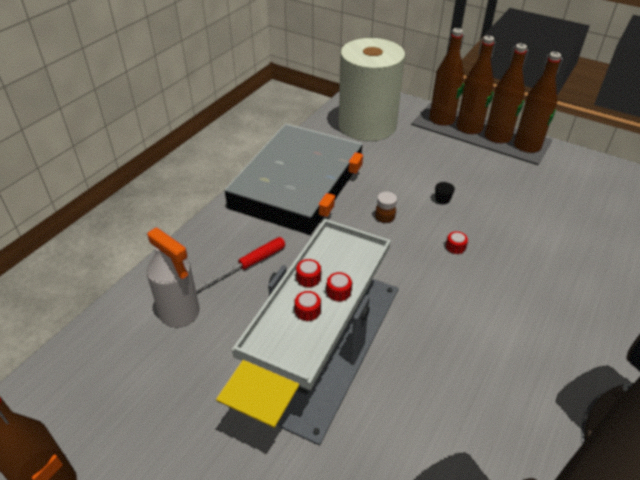

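Run:
```python
from h import *
np.set_printoptions(precision=4,suppress=True)
p=get_image("top")
f,Rm,t=cam(p)
c=cloud(p,np.ones((480,640),bool))
# tab points: yellow
hsv=cv2.cvtColor(p["image"],cv2.COLOR_RGB2HSV)
m=(hsv[...,0]>20)&(hsv[...,0]<35)&(hsv[...,1]>120)
y=cloud(p,m); y=y[(y[:,2]>.09)&(y[:,2]<.16)]
print(len(y),y.mean(0)); print(cv2.minAreaRect(y[:,:2].astype(np.float32)*1000))
# tray : z 0.11-0.15
k=c[(c[:,2]>.108)&(c[:,2]<.16)&(c[:,0]>.4)&(c[:,0]<.72)&(c[:,1]>-.15)&(c[:,1]<.36)]
print(cv2.minAreaRect(k[:,:2].astype(np.float32)*1000), k.mean(0))
m=(np.minimum(hsv[...,0],180-hsv[...,0])<8)&(hsv[...,1]>120)
for d in cut_out("cap_a",p):
    x=cloud(p,d["pixels"]); tp=x[x[:,2]>x[:,2].max()-.012]; print(round(d["confidence"],2),(tp.min(0)+tp.max(0))/2,tp[:,2].max())
```

```text
1293 [0.5365 0.2744 0.1197]
((543.5451049804688, -38.6383056640625), (1248.4176025390625, 225.1344757080078), 86.27433776855469)
((551.6574096679688, 128.8955078125), (165.40036010742188, 378.765625), 5.564411163330078) [0.5526 0.1193 0.1239]
0.65 [0.5303 0.0711 0.147 ] 0.15259454191478894
0.57 [0.5867 0.0711 0.147 ] 0.15293432026393622
0.57 [0.5515 0.1283 0.1472] 0.15288884302256298
```

Top view: tray at columns 192–343, rows 240–310, with the yellow tab at (176,283). The loose cap is at (416,332), jar (421,261) and bung (470,298) well clear. Side view agrees. The chute points along about +y, turned roughly 6°.

```bash
cat >> h.py <<'E'
np.set_printoptions(precision=4,suppress=True)
E_=np.array([-.105,.9945,0]); HINGE=np.array([.5585,.0925,.12])
def go(target=None,yvec=None):
    s=get_state(); q=R.from_quat(s["tool_rot"]); M=q.as_matrix()
    print("t",round(s["time"],2),"pos",s["tool_pos"],"w",round(s["grip_width"],4),"F",s["ft_force"]); 
    if target is not None: print("xyz cm",M.T@(np.array(target)-s["tool_pos"])*100)
    if yvec is not None:
        x=np.array([0,0,-1.]); y=np.array(yvec,float); y/=np.linalg.norm(y)
        if y@M[:,1]<0: y=-y
        D=np.stack([x,y,np.cross(x,y)],1); rv=R.from_matrix(M.T@D).as_rotvec(); print("turn",rv); 
        if target is not None: print("xyz cm after turn",D.T@(np.array(target)-s["tool_pos"])*100)
    return M
E
python3 - <<'E'
from h import *
import plant
print(pinch_z if 'pinch_z' in dir(plant) else [n for n in dir(plant) if n[0]!='_'])
M=go([.438,-.244,.15],[.9945,.105,0]); print(M)
M=go([.438,-.244,.15],[.105,-.9945,0])
E
```

```text
0.0187
t 1.2 pos [0.2224 0.5841 0.2314] w 0.0852 F [ 1.2929 -0.2503 -0.2981]
xyz cm [  8.1252 -69.7228  49.6172]
turn [ 1.1018 -0.0001 -0.0002]
xyz cm after turn [ 8.1358 12.7469 84.6196]
[[ 0.0001  0.3558  0.9346]
 [ 0.0001  0.9346 -0.3558]
 [-1.      0.0002  0.    ]]
t 1.2 pos [0.2224 0.5841 0.2314] w 0.0852 F [ 1.2929 -0.2503 -0.2981]
xyz cm [  8.1252 -69.7228  49.6172]
turn [-0.469   0.0001 -0.0002]
xyz cm after turn [  8.1358 -84.6196  12.7469]
```

```bash
cat >> h.py <<'E'
def plan(target,yvec,n):
    s=get_state(); M=R.from_quat(s["tool_rot"]).as_matrix()
    x=np.array([0,0,-1.]); y=np.array(yvec,float); y/=np.linalg.norm(y)
    if y@M[:,1]<0: y=-y
    D=np.stack([x,y,np.cross(x,y)],1); rv=R.from_matrix(M.T@D).as_rotvec()/n
    d=(np.array(target)-s["tool_pos"])/n*100
    for i in range(n):
        print(i,M.T@d,rv); M=M@R.from_rotvec(rv).as_matrix()
E
python3 - <<'E'
from h import *
plan([.49,.13,.24],[.9945,.105,0],9)
E
```

```text
0 [-0.0966 -3.6576  4.5743] [ 0.1224 -0.     -0.    ]
1 [-0.0965 -3.0717  4.9868] [ 0.1224 -0.     -0.    ]
2 [-0.0964 -2.4397  5.3246] [ 0.1224 -0.     -0.    ]
3 [-0.0963 -1.7712  5.5826] [ 0.1224 -0.     -0.    ]
4 [-0.0962 -1.0762  5.7571] [ 0.1224 -0.     -0.    ]
5 [-0.0961 -0.3651  5.8455] [ 0.1224 -0.     -0.    ]
6 [-0.0961  0.3514  5.8463] [ 0.1224 -0.     -0.    ]
7 [-0.0961  1.0627  5.7597] [ 0.1224 -0.     -0.    ]
8 [-0.096   1.7581  5.5868] [ 0.1224 -0.     -0.    ]
```

```bash
python3 -m crank '[{"xyz":[-0.1,-3.7,4.6],"turn":[0.122,0,0],"grip":-1},{"xyz":[-0.1,-3.1,5.0],"turn":[0.122,0,0],"grip":-1},{"xyz":[-0.1,-2.4,5.3],"turn":[0.122,0,0],"grip":-1},{"xyz":[-0.1,-1.8,5.6],"turn":[0.122,0,0],"grip":-1},{"xyz":[-0.1,-1.1,5.8],"turn":[0.122,0,0],"grip":-1},{"xyz":[-0.1,-0.4,5.8],"turn":[0.122,0,0],"grip":-1},{"xyz":[-0.1,0.4,5.8],"turn":[0.122,0,0],"grip":-1},{"xyz":[-0.1,1.1,5.8],"turn":[0.122,0,0],"grip":-1},{"xyz":[-0.1,1.8,5.6],"turn":[0.122,0,0],"grip":-1}]'
python3 - <<'E'
from h import *
go()
plan([.4385,-.243,.16],[.9945,.105,0],8)
E
```

```text
time: 2.33
tool_pos: [0.4917, 0.1155, 0.2411]
tool_rot: [0.481, 0.519, -0.478, 0.52]
ft_force: [-0.2, 0.5, -1.1]
grip_width: 0.0853
t 2.33 pos [0.4917 0.1155 0.2411] w 0.0853 F [-0.1966  0.4924 -1.0529]
0 [ 1.0016 -1.0274  4.4154] [-0.0031 -0.0002 -0.0005]
1 [ 1.0031 -1.0406  4.412 ] [-0.0031 -0.0002 -0.0005]
2 [ 1.0047 -1.0538  4.4085] [-0.0031 -0.0002 -0.0005]
3 [ 1.0063 -1.0669  4.405 ] [-0.0031 -0.0002 -0.0005]
4 [ 1.0079 -1.08    4.4014] [-0.0031 -0.0002 -0.0005]
5 [ 1.0095 -1.0931  4.3978] [-0.0031 -0.0002 -0.0005]
6 [ 1.0111 -1.1062  4.3942] [-0.0031 -0.0002 -0.0005]
7 [ 1.0127 -1.1193  4.3905] [-0.0031 -0.0002 -0.0005]
```

```bash
python3 -m crank '[{"xyz":[0,-1.0,4.4],"turn":[0,0,0],"grip":-1},{"xyz":[0,-1.0,4.4],"turn":[0,0,0],"grip":-1},{"xyz":[1,-1.0,4.4],"turn":[0,0,0],"grip":-1},{"xyz":[1,-1.0,4.4],"turn":[0,0,0],"grip":-1},{"xyz":[1.5,-1.1,4.4],"turn":[0,0,0],"grip":-1},{"xyz":[1.5,-1.1,4.4],"turn":[0,0,0],"grip":-1},{"xyz":[1.5,-1.1,4.4],"turn":[0,0,0],"grip":-1},{"xyz":[1.5,-1.1,4.2],"turn":[0,0,0],"grip":-1},{"xyz":[0,0,0],"turn":[0,0,0],"grip":-1}]'
python3 - <<'E'
from h import *
p=get_image("wrist"); save(p,"w1.png")
for d in cut_out("cap_loose",p)[:3]:
    c=cloud(p,d["pixels"]); c=c[c[:,2]>.02]; print(d["confidence"],d["box"],len(c),c.min(0),c.max(0),(c.min(0)+c.max(0))/2)
p=get_image("top"); save(p,"t1.png")
for d in cut_out("cap_loose",p)[:3]:
    c=cloud(p,d["pixels"]); c=c[c[:,2]>.02]; print(d["confidence"],d["box"],c.min(0),c.max(0),(c.min(0)+c.max(0))/2)
go([.4385,-.243,.007],[.9945,.105,0])
E
```

```text
time: 3.45
tool_pos: [0.4352, -0.2555, 0.1589]
tool_rot: [0.484, 0.515, -0.479, 0.52]
ft_force: [0.0, 1.6, 0.0]
grip_width: 0.0854
0.94 [298.3, 183.2, 57.7, 63.5] 2445 [ 0.4181 -0.2673  0.0201] [ 0.4594 -0.2253  0.0315] [ 0.4387 -0.2463  0.0258]
0.84 [405.6, 324.8, 21.0, 16.1] [ 0.421  -0.2648  0.0212] [ 0.4577 -0.2257  0.0329] [ 0.4393 -0.2452  0.027 ]
t 3.65 pos [ 0.4361 -0.2525  0.1603] w 0.0859 F [ 0.0013 -0.14    0.1583]
xyz cm [15.3299  0.1396 -0.9493]
turn [-0.028   0.0013 -0.0112]
xyz cm after turn [15.3284  0.338  -0.9226]
```

View pics/w1.png

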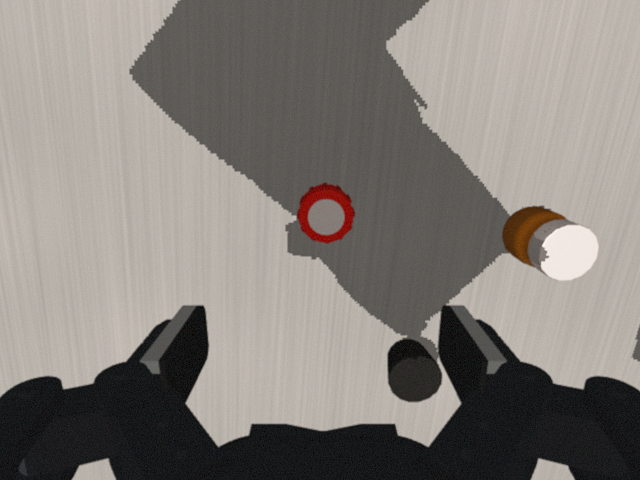

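The wrist view shows the cap centred between the fingers at (326,213). The jar (550,245) and bung (415,370) are clear. All cameras put the cap at about (0.439, -0.2455).

```bash
python3 -m crank '[{"xyz":[3,0.2,-0.7],"turn":[-0.028,0,-0.011],"grip":-1},{"xyz":[4,0,0],"turn":[0,0,0],"grip":-1},{"xyz":[3,0,0],"turn":[0,0,0],"grip":-1},{"xyz":[2,0,0],"turn":[0,0,0],"grip":-1},{"xyz":[0,0,0],"turn":[0,0,0],"grip":-1}]'
python3 - <<'E'
from h import *
go([.439,-.2455,.004],[.9945,.105,0])
E
```

```text
time: 4.28
tool_pos: [0.4415, -0.2411, 0.0406]
tool_rot: [0.471, 0.525, -0.471, 0.53]
ft_force: [0.3, 0.7, 1.0]
grip_width: 0.0853
t 4.28 pos [ 0.4415 -0.2411  0.0406] w 0.0853 F [0.32   0.6855 0.997 ]
xyz cm [ 3.6595 -0.3149  0.3904]
turn [ 0.0092  0.0058 -0.0051]
xyz cm after turn [ 3.6587 -0.2927  0.4144]
```

```bash
python3 -m crank '[{"xyz":[1.8,-0.3,0.4],"turn":[0.009,0.005,-0.005],"grip":-1},{"xyz":[1.4,0,0],"turn":[0,0,0],"grip":-1},{"xyz":[0.4,0,0],"turn":[0,0,0],"grip":-1},{"xyz":[0,0,0],"turn":[0,0,0],"grip":-1}]'
python3 - <<'E'
from h import *
go([.439,-.2455,.004],[.9945,.105,0])
p=get_image("wrist"); save(p,"w2.png")
E
```

```text
time: 4.78
tool_pos: [0.4401, -0.2456, 0.0042]
tool_rot: [0.473, 0.525, -0.473, 0.527]
ft_force: [0.3, -0.2, -0.6]
grip_width: 0.0855
t 4.78 pos [ 0.4401 -0.2456  0.0042] w 0.0855 F [ 0.3073 -0.2453 -0.6243]
xyz cm [ 0.0225 -0.1079 -0.0234]
turn [ 0.0009  0.0026 -0.0021]
xyz cm after turn [ 0.0228 -0.1079 -0.0232]
```

View pics/w2.png

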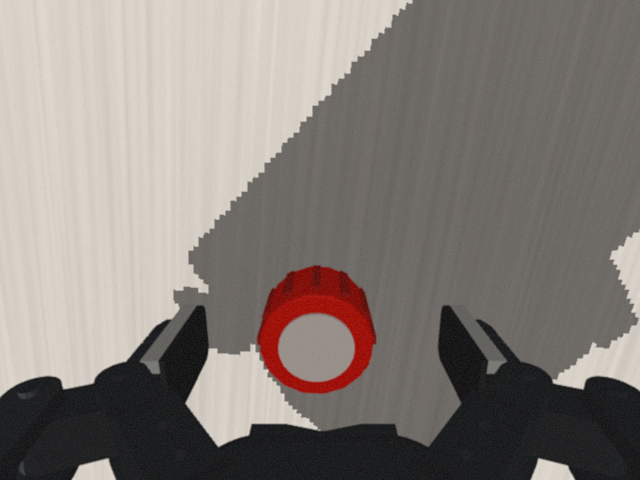

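The cap's top is at (317,345), between the pads (left about 195, right about 450). I'll close on it.

```bash
python3 -m crank '[{"xyz":[0,-0.1,0],"turn":[0,0,0],"grip":1},{"xyz":[0,0,0],"turn":[0,0,0],"grip":1},{"xyz":[0,0,0],"turn":[0,0,0],"grip":1},{"xyz":[0,0,0],"turn":[0,0,0],"grip":1},{"xyz":[0,0,0],"turn":[0,0,0],"grip":1},{"xyz":[0,0,0],"turn":[0,0,0],"grip":1}]'
python3 - <<'E'
from h import *
go()
p=get_image("wrist"); save(p,"w3.png")
E
```

```text
time: 5.58
tool_pos: [0.4394, -0.246, 0.0055]
tool_rot: [0.473, 0.524, -0.473, 0.528]
ft_force: [0.4, 0.0, -0.6]
grip_width: 0.038
t 5.58 pos [ 0.4394 -0.246   0.0055] w 0.038 F [ 0.3914  0.0249 -0.6236]
```

View pics/w3.png

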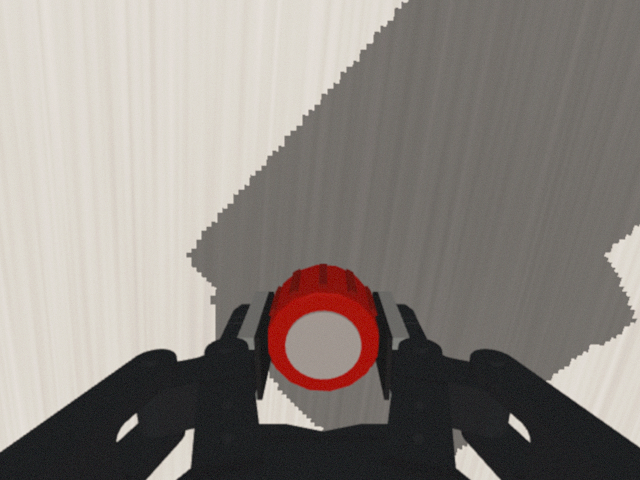

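The cap is held centrally at (323,345), opening 38 mm. Lifting it and carrying it over the empty end.

```bash
python3 -m crank '[{"xyz":[-2,0,0],"turn":[0,0,0],"grip":1},{"xyz":[-4,0,0],"turn":[0,0,0],"grip":1},{"xyz":[-5,0,0],"turn":[0,0,0],"grip":1},{"xyz":[-5,0,0],"turn":[0,0,0],"grip":1},{"xyz":[-2,0,0],"turn":[0,0,0],"grip":1}]'
python3 - <<'E'
from h import *
go()
plan([.5695,-.0115,.19],[.9945,.105,0],7)
E
```

```text
time: 6.25
tool_pos: [0.4381, -0.245, 0.1891]
tool_rot: [0.473, 0.526, -0.473, 0.526]
ft_force: [0.1, -0.2, -1.6]
grip_width: 0.0383
t 6.25 pos [ 0.4381 -0.245   0.1891] w 0.0383 F [ 0.1352 -0.1637 -1.5886]
0 [-0.0145  2.22   -3.1176] [ 0.0001  0.0001 -0.    ]
1 [-0.0142  2.2197 -3.1179] [ 0.0001  0.0001 -0.    ]
2 [-0.0138  2.2193 -3.1181] [ 0.0001  0.0001 -0.    ]
3 [-0.0135  2.2189 -3.1184] [ 0.0001  0.0001 -0.    ]
4 [-0.0132  2.2186 -3.1186] [ 0.0001  0.0001 -0.    ]
5 [-0.0128  2.2182 -3.1189] [ 0.0001  0.0001 -0.    ]
6 [-0.0125  2.2178 -3.1192] [ 0.0001  0.0001 -0.    ]
```

```bash
python3 -m crank '[{"xyz":[0,2.2,-3.1],"turn":[0,0,0],"grip":1},{"xyz":[0,2.2,-3.1],"turn":[0,0,0],"grip":1},{"xyz":[0,2.2,-3.1],"turn":[0,0,0],"grip":1},{"xyz":[0,2.2,-3.1],"turn":[0,0,0],"grip":1},{"xyz":[0,2.2,-3.1],"turn":[0,0,0],"grip":1},{"xyz":[0,2.2,-3.1],"turn":[0,0,0],"grip":1},{"xyz":[0,1.6,-2.2],"turn":[0,0,0],"grip":1},{"xyz":[0,0,0],"turn":[0,0,0],"grip":1},{"xyz":[0,0,0],"turn":[0,0,0],"grip":1}]'
python3 - <<'E'
from h import *
go([.5695,-.0115,.1265],[.9945,.105,0])
p=get_image("wrist"); save(p,"w4.png")
p=get_image("top"); save(p,"t4.png")
for q in("chute_load","chute_end","chute_tab"):
  for d in pinpoint(q,p)[:2]: print(q,d["confidence"],world(p,d["at"],.12))
E
```

```text
time: 7.38
tool_pos: [0.5665, -0.0163, 0.1907]
tool_rot: [0.473, 0.524, -0.473, 0.527]
ft_force: [-0.1, 0.4, -0.0]
grip_width: 0.0382
t 7.38 pos [ 0.5665 -0.0163  0.1907] w 0.0382 F [-0.0823  0.3637 -0.0334]
xyz cm [ 6.4148  0.3306 -0.4655]
turn [-0.0005  0.0034 -0.0023]
xyz cm after turn [ 6.4155  0.3458 -0.4433]
chute_end 0.68 [0.5488 0.2452 0.12  ]
chute_tab 0.68 [0.5413 0.2795 0.12  ]
```

View pics/w4.png

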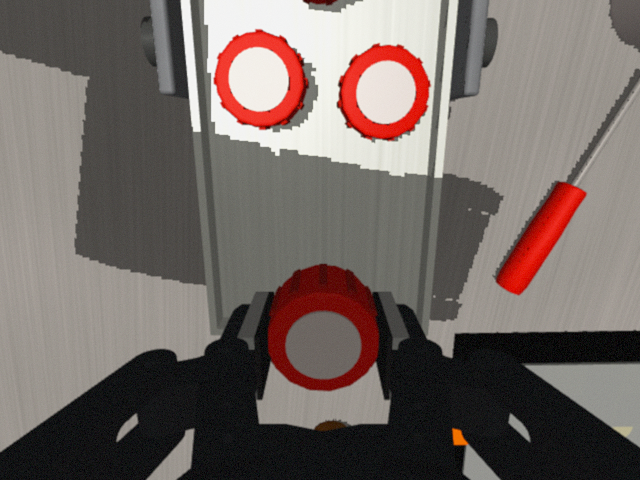

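The wrist view shows the tray walls at columns 212–432 on row 330, so the cap (323) is centred across it. Caps a and b are at (260,80) and (386,92), well ahead. Lowering.

```bash
python3 -m crank '[{"xyz":[1.5,0.25,-0.9],"turn":[0,0.003,-0.002],"grip":1},{"xyz":[2,0,0],"turn":[0,0,0],"grip":1},{"xyz":[1.6,0,0],"turn":[0,0,0],"grip":1},{"xyz":[0.6,0,0],"turn":[0,0,0],"grip":1},{"xyz":[0,0,0],"turn":[0,0,0],"grip":1},{"xyz":[0,0,0],"turn":[0,0,0],"grip":1}]'
python3 - <<'E'
from h import *
go([.569,-.007,.1262],[.9945,.105,0])
p=get_image("side"); save(p,"s5.png")
E
```

```text
time: 8.38
tool_pos: [0.5679, -0.0065, 0.1297]
tool_rot: [0.474, 0.525, -0.474, 0.525]
ft_force: [0.8, -0.3, -0.5]
grip_width: 0.0383
t 8.38 pos [ 0.5679 -0.0065  0.1297] w 0.0383 F [ 0.8128 -0.3408 -0.5482]
xyz cm [0.3545 0.1021 0.0618]
turn [-0.0034 -0.0005  0.0004]
xyz cm after turn [0.3546 0.1018 0.0619]
```

View pics/s5.png

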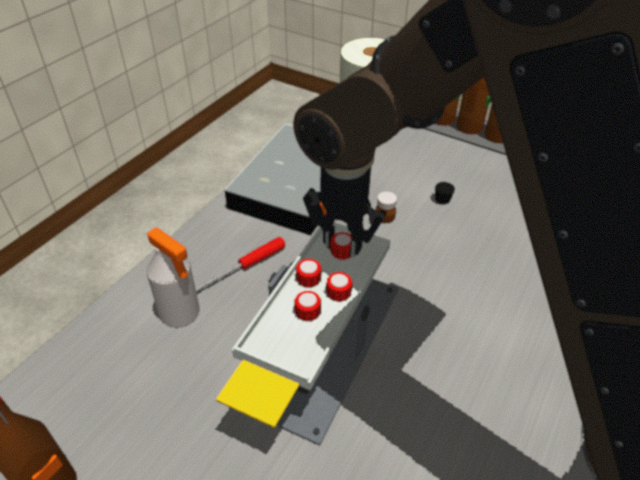

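The side view shows the cap at (342,245), inside the empty end of the tray. I'll go down the last few mm, feeling the force, then open partly.

```bash
python3 -m crank '[{"xyz":[0.2,0.1,0],"turn":[0,0,0],"grip":1},{"xyz":[0.1,0,0],"turn":[0,0,0],"grip":1},{"xyz":[0,0,0],"turn":[0,0,0],"grip":1}]'; python3 -m crank '[{"xyz":[0.05,0,0],"turn":[0,0,0],"grip":1},{"xyz":[0,0,0],"turn":[0,0,0],"grip":1}]'
```

```text
time: 8.8
tool_pos: [0.5693, -0.0065, 0.1275]
tool_rot: [0.474, 0.524, -0.474, 0.525]
ft_force: [-0.5, -0.5, -0.5]
grip_width: 0.038
time: 9.05
tool_pos: [0.5694, -0.0065, 0.1271]
tool_rot: [0.474, 0.524, -0.474, 0.525]
ft_force: [-1.1, 0.8, -0.5]
grip_width: 0.0383
```

```bash
python3 -m crank '[{"xyz":[0.1,0,0],"turn":[0,0,0],"grip":1},{"xyz":[0,0,0],"turn":[0,0,0],"grip":0.05},{"xyz":[0,0,0],"turn":[0,0,0],"grip":-0.25},{"xyz":[0,0,0],"turn":[0,0,0],"grip":-0.35},{"xyz":[0,0,0],"turn":[0,0,0],"grip":-0.35},{"xyz":[0,0,0],"turn":[0,0,0],"grip":-0.35}]'
python3 - <<'E'
from h import *
go()
p=get_image("wrist"); save(p,"w6.png")
E
```

```text
time: 9.8
tool_pos: [0.5694, -0.0065, 0.1261]
tool_rot: [0.474, 0.524, -0.473, 0.525]
ft_force: [0.1, -0.5, -0.9]
grip_width: 0.0579
t 9.8 pos [ 0.5694 -0.0065  0.1261] w 0.0579 F [ 0.058  -0.5029 -0.9432]
```

View pics/w6.png

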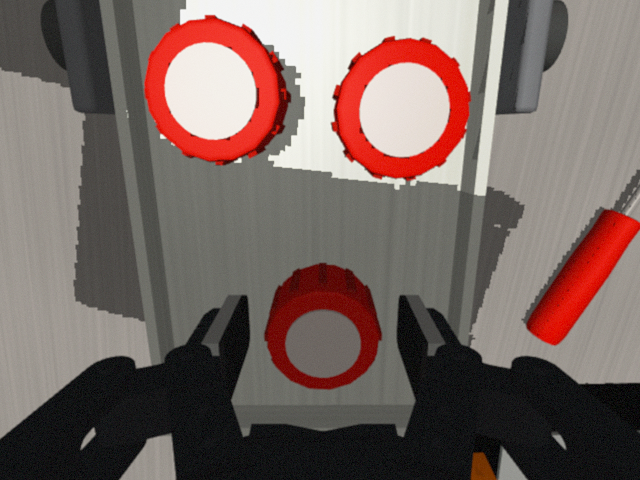

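The cap stands free at (323,340), with about 9 mm of air on each side and the fingers inside the walls. Going straight up.

```bash
python3 -m crank '[{"xyz":[-1.5,0,0],"turn":[0,0,0],"grip":-0.35},{"xyz":[-3,0,0],"turn":[0,0,0],"grip":-0.35},{"xyz":[-4,0,0],"turn":[0,0,0],"grip":-0.35},{"xyz":[-1,0,0],"turn":[0,0,0],"grip":1}]'
python3 - <<'E'
from h import *
p=get_image("top"); save(p,"t7.png")
for q in("cap_loose","cap_a"):
  for d in cut_out(q,p)[:5]:
    x=cloud(p,d["pixels"]); c=(x.min(0)+x.max(0))/2; r=c-HINGE; print(q,round(d["confidence"],2),c,x[:,2].max(),"along",r@E_,"across",r[:2]@[.9945,.105])
  for d in pinpoint(q,p)[:5]:
    c=world(p,d["at"],.12);r=c-HINGE; print(q,"pt",round(d["confidence"],2),c,"along",r@E_,"across",r[:2]@[.9945,.105])
plan([.538,.284,.19],[.9945,.105,0],7)
E
```

```text
time: 10.35
tool_pos: [0.5692, -0.0065, 0.2262]
tool_rot: [0.474, 0.524, -0.474, 0.525]
ft_force: [0.3, 0.4, -0.8]
grip_width: 0.0407
cap_a 0.64 [0.5544 0.1397 0.1362] 0.15188876724038367 along 0.04736997294245673 across 0.0009018610133300249
cap_a 0.56 [0.5474 0.1326 0.2799] 0.5656130460028186 along 0.0410143413552211 across -0.006864260168167227
cap_a pt 0.57 [0.531  0.0682 0.12  ] along -0.02127773015823413 across -0.02986996244547311
cap_a pt 0.5 [0.5576 0.1292 0.12  ] along 0.03663043745781756 across 0.002921197975980184
0 [ 0.462  -0.0043 -4.1703] [-0.0005 -0.0002  0.0006]
1 [ 0.4612 -0.0024 -4.1704] [-0.0005 -0.0002  0.0006]
2 [ 0.4604 -0.0005 -4.1705] [-0.0005 -0.0002  0.0006]
3 [ 0.4595  0.0014 -4.1706] [-0.0005 -0.0002  0.0006]
4 [ 0.4587  0.0033 -4.1706] [-0.0005 -0.0002  0.0006]
5 [ 0.4579  0.0052 -4.1707] [-0.0005 -0.0002  0.0006]
6 [ 0.457   0.0071 -4.1708] [-0.0005 -0.0002  0.0006]
```

View pics/t7.png

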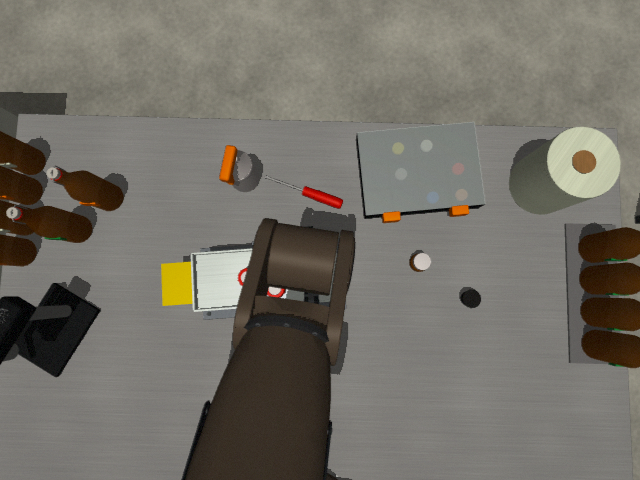

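The arm hides the empty end in the top view, so I'll check it again once I'm over the tab. Moving there with the gripper shut.

```bash
python3 -m crank '[{"xyz":[0,0,-4.2],"turn":[0,0,0],"grip":1},{"xyz":[0,0,-4.2],"turn":[0,0,0],"grip":1},{"xyz":[0,0,-4.2],"turn":[0,0,0],"grip":1},{"xyz":[0,0,-4.2],"turn":[0,0,0],"grip":1},{"xyz":[1,0,-4.2],"turn":[0,0,0],"grip":1},{"xyz":[1,0,-4.2],"turn":[0,0,0],"grip":1},{"xyz":[1,0,-3.2],"turn":[0,0,0],"grip":1},{"xyz":[0,0,0],"turn":[0,0,0],"grip":1},{"xyz":[0,0,0],"turn":[0,0,0],"grip":1}]'
python3 - <<'E'
from h import *
go([.538,.284,.13],[.9945,.105,0])
p=get_image("side"); save(p,"s8.png")
for d in cut_out("cap_a",p)[:6]:
    x=cloud(p,d["pixels"]); m=np.median(x,0); r=m-HINGE; print(round(d["confidence"],2),d["box"],m,"along",r@E_,"across",r[:2]@[.9945,.105])
p=get_image("wrist"); save(p,"w8.png")
f,Rm,t=cam(p)
hsv=cv2.cvtColor(p["image"],cv2.COLOR_RGB2HSV)
m=((hsv[...,0]>20)&(hsv[...,0]<35)&(hsv[...,1]>120)).astype(np.uint8)
y=cloud(p,m>0); y=y[(y[:,2]>.1)&(y[:,2]<.14)]; print("tab",np.median(y[:,2]),cv2.minAreaRect(y[:,:2].astype(np.float32)*1000))
E
```

```text
time: 11.72
tool_pos: [0.5353, 0.2831, 0.1804]
tool_rot: [0.469, 0.529, -0.48, 0.519]
ft_force: [-0.8, -0.5, -0.1]
grip_width: 0.0
t 11.72 pos [0.5353 0.2831 0.1804] w 0.0 F [-0.7534 -0.5474 -0.052 ]
xyz cm [ 5.0287  0.3822 -0.0679]
turn [-0.0056  0.001   0.0218]
xyz cm after turn [ 5.0359  0.2731 -0.0611]
0.89 [295.0, 263.8, 28.1, 24.2] [0.5766 0.0843 0.1417] along -0.010047479752054427 across 0.017185762012071566
0.64 [324.8, 273.5, 29.4, 27.9] [0.5255 0.0795 0.1457] along -0.009426796698955768 across -0.03415846533091849
0.64 [291.4, 293.4, 29.6, 28.6] [0.5464 0.137  0.1462] along 0.04548644711928827 across -0.0073684584224255195
tab 0.12016116867519884 ((535.1231689453125, 281.88946533203125), (90.40303802490234, 70.38491821289062), 5.741992473602295)
```

View pics/s8.png

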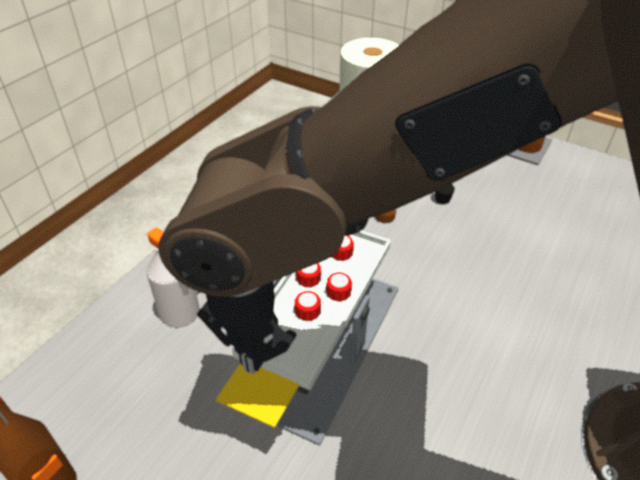

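View pics/w8.png

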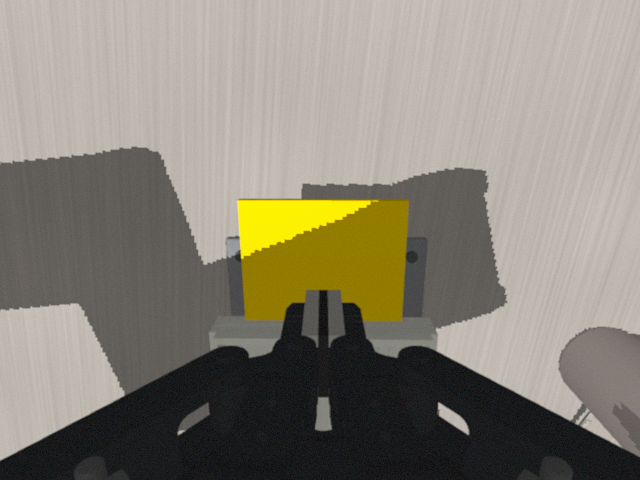

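Side view: all four caps stand in the chute, the loose one at (343,245). The wrist view shows the shut fingers over the tab (columns 238–408). Its measured middle is (0.535, 0.282, 0.120), size 90×70 mm, as specified. Descending to the tab.

```bash
python3 -m crank '[{"xyz":[2.5,0.1,0],"turn":[-0.005,0,0.02],"grip":1},{"xyz":[2,0,0],"turn":[0,0,0],"grip":1},{"xyz":[0.8,0,0],"turn":[0,0,0],"grip":1},{"xyz":[0,0,0],"turn":[0,0,0],"grip":1}]';  python3 -m crank '[{"xyz":[0.5,0,0],"turn":[0,0,0],"grip":1},{"xyz":[0.5,0,0],"turn":[0,0,0],"grip":1},{"xyz":[0.5,0,0],"turn":[0,0,0],"grip":1}]'
python3 - <<'E'
from h import *
go([.535,.283,.06],[.9945,.105,0])
p=get_image("wrist"); save(p,"w9.png")
E
```

```text
time: 12.38
tool_pos: [0.5381, 0.28, 0.1288]
tool_rot: [0.475, 0.523, -0.474, 0.525]
ft_force: [0.3, -0.4, -0.1]
grip_width: 0.0
time: 12.75
tool_pos: [0.539, 0.28, 0.115]
tool_rot: [0.477, 0.523, -0.473, 0.525]
ft_force: [-0.8, -0.9, 3.1]
grip_width: -0.0006
t 12.75 pos [0.539 0.28  0.115] w -0.0006 F [-0.7852 -0.9018  3.0824]
xyz cm [ 5.4959 -0.4006 -0.334 ]
turn [-0.0062 -0.0009 -0.0063]
xyz cm after turn [ 5.498  -0.3641 -0.3414]
```

View pics/w9.png

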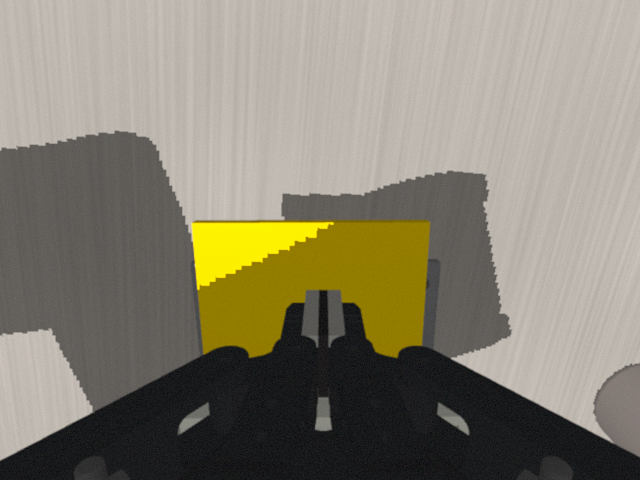

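The fingers are on the tab and centred to about 4 mm; the force reads about 3 N. Pushing down steadily.

```bash
python3 -m crank '[{"xyz":[0.4,0,0],"turn":[0,0,0],"grip":1},{"xyz":[0.4,0,0],"turn":[0,0,0],"grip":1},{"xyz":[0.4,0,0],"turn":[0,0,0],"grip":1},{"xyz":[0.4,0,0],"turn":[0,0,0],"grip":1},{"xyz":[0.4,0,0],"turn":[0,0,0],"grip":1}]';python3 -m crank '[{"xyz":[0.4,0,0],"turn":[0,0,0],"grip":1},{"xyz":[0.4,0,0],"turn":[0,0,0],"grip":1},{"xyz":[0.4,0,0],"turn":[0,0,0],"grip":1},{"xyz":[0.4,0,0],"turn":[0,0,0],"grip":1},{"xyz":[0.4,0,0],"turn":[0,0,0],"grip":1}]'
```

```text
time: 13.42
tool_pos: [0.5394, 0.28, 0.0936]
tool_rot: [0.477, 0.523, -0.472, 0.526]
ft_force: [-0.8, -2.1, 4.1]
grip_width: -0.0002
time: 14.05
tool_pos: [0.5397, 0.2802, 0.0722]
tool_rot: [0.477, 0.523, -0.472, 0.526]
ft_force: [0.7, -1.3, 3.9]
grip_width: 0.0001
```

```bash
python3 -m crank '[{"xyz":[0.3,0,0],"turn":[0,0,0],"grip":1},{"xyz":[0.3,0,0],"turn":[0,0,0],"grip":1},{"xyz":[0.3,0,0],"turn":[0,0,0],"grip":1},{"xyz":[0,0,0],"turn":[0,0,0],"grip":1},{"xyz":[0,0,0],"turn":[0,0,0],"grip":1}]'
python3 - <<'E'
from h import *
p=get_image("side"); save(p,"s10.png"); p=get_image("wrist"); save(p,"w10.png"); go()
E
```

```text
time: 14.68
tool_pos: [0.5396, 0.2803, 0.0621]
tool_rot: [0.477, 0.523, -0.473, 0.526]
ft_force: [0.0, 0.2, 2.2]
grip_width: 0.0001
t 14.78 pos [0.5397 0.2803 0.0622] w 0.0002 F [-0.6706 -0.6859  3.0603]
```

View pics/s10.png

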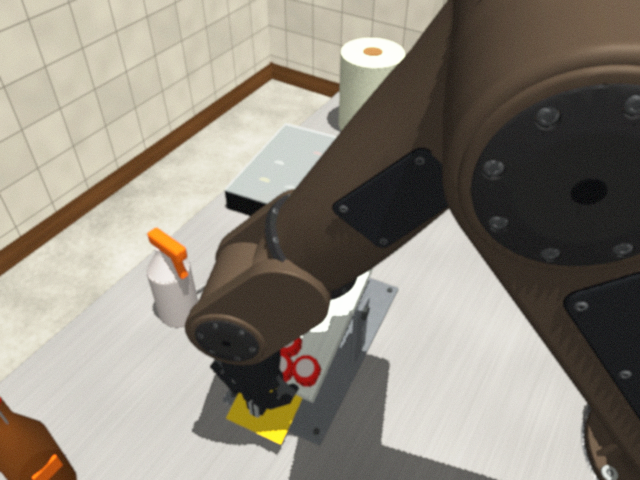

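The side view shows caps already gathered at the tab end around (300,365), with 3 N on the tab. Now I'll feel for the stop in 1 mm rows, with a force guard between them.

```bash
cat > ok.py <<'E'
import sys
from plant import *
s=get_state(); f=s["ft_force"][2]; print("z",round(s["tool_pos"][2],4),"fz",round(f,2)); sys.exit(f>6)
E
python3 -m crank '[{"xyz":[0.3,0,0],"turn":[0,0,0],"grip":1},{"xyz":[0.2,0,0],"turn":[0,0,0],"grip":1}]' && python3 ok.py && python3 -m crank '[{"xyz":[0.1,0,0],"turn":[0,0,0],"grip":1}]' >/dev/null && python3 ok.py && python3 -m crank '[{"xyz":[0.1,0,0],"turn":[0,0,0],"grip":1}]' >/dev/null && python3 ok.py && python3 -m crank '[{"xyz":[0.1,0,0],"turn":[0,0,0],"grip":1}]' >/dev/null && python3 ok.py && python3 -m crank '[{"xyz":[0.1,0,0],"turn":[0,0,0],"grip":1}]' >/dev/null && python3 ok.py && python3 -m crank '[{"xyz":[0.1,0,0],"turn":[0,0,0],"grip":1}]' >/dev/null && python3 ok.py && python3 -m crank '[{"xyz":[0.1,0,0],"turn":[0,0,0],"grip":1}]' >/dev/null && python3 ok.py && python3 -m crank '[{"xyz":[0.1,0,0],"turn":[0,0,0],"grip":1}]' >/dev/null && python3 ok.py
```

```text
time: 15.02
tool_pos: [0.5397, 0.2803, 0.0571]
tool_rot: [0.477, 0.523, -0.472, 0.526]
ft_force: [-0.3, 0.4, 3.0]
grip_width: 0.0001
z 0.0571 fz 2.99False
```

```bash
sed -i 's/sys.exit(f>6)/sys.exit(int(f>6))/' ok.py
python3 -m crank '[{"xyz":[0.1,0,0],"turn":[0,0,0],"grip":1}]' >/dev/null && python3 ok.py && python3 -m crank '[{"xyz":[0.1,0,0],"turn":[0,0,0],"grip":1}]' >/dev/null && python3 ok.py && python3 -m crank '[{"xyz":[0.1,0,0],"turn":[0,0,0],"grip":1}]' >/dev/null && python3 ok.py && python3 -m crank '[{"xyz":[0.1,0,0],"turn":[0,0,0],"grip":1}]' >/dev/null && python3 ok.py && python3 -m crank '[{"xyz":[0.1,0,0],"turn":[0,0,0],"grip":1}]' >/dev/null && python3 ok.py && python3 -m crank '[{"xyz":[0.1,0,0],"turn":[0,0,0],"grip":1}]' >/dev/null && python3 ok.py && python3 -m crank '[{"xyz":[0.1,0,0],"turn":[0,0,0],"grip":1}]' >/dev/null && python3 ok.py && python3 -m crank '[{"xyz":[0.1,0,0],"turn":[0,0,0],"grip":1}]' >/dev/null && python3 ok.py && python3 -m crank '[{"xyz":[0.1,0,0],"turn":[0,0,0],"grip":1}]' >/dev/null && python3 ok.py && python3 -m crank '[{"xyz":[0.1,0,0],"turn":[0,0,0],"grip":1}]' >/dev/null && python3 ok.py
```

```text
z 0.0559 fz 2.49
z 0.0548 fz 2.46
z 0.0537 fz 2.42
z 0.0527 fz 3.12
z 0.0516 fz 2.17
z 0.0506 fz 1.97
z 0.0495 fz 3.22
z 0.0484 fz 2.88
z 0.0474 fz 2.52
z 0.0463 fz 1.46
```

```bash
python3 -m crank '[{"xyz":[0.1,0,0],"turn":[0,0,0],"grip":1}]' >/dev/null && python3 ok.py && python3 -m crank '[{"xyz":[0.1,0,0],"turn":[0,0,0],"grip":1}]' >/dev/null && python3 ok.py && python3 -m crank '[{"xyz":[0.1,0,0],"turn":[0,0,0],"grip":1}]' >/dev/null && python3 ok.py && python3 -m crank '[{"xyz":[0.1,0,0],"turn":[0,0,0],"grip":1}]' >/dev/null && python3 ok.py && python3 -m crank '[{"xyz":[0.1,0,0],"turn":[0,0,0],"grip":1}]' >/dev/null && python3 ok.py && python3 -m crank '[{"xyz":[0.1,0,0],"turn":[0,0,0],"grip":1}]' >/dev/null && python3 ok.py && python3 -m crank '[{"xyz":[0.1,0,0],"turn":[0,0,0],"grip":1}]' >/dev/null && python3 ok.py && python3 -m crank '[{"xyz":[0.1,0,0],"turn":[0,0,0],"grip":1}]' >/dev/null && python3 ok.py && python3 -m crank '[{"xyz":[0.1,0,0],"turn":[0,0,0],"grip":1}]' >/dev/null && python3 ok.py && python3 -m crank '[{"xyz":[0.1,0,0],"turn":[0,0,0],"grip":1}]' >/dev/null && python3 ok.py
python3 - <<'E'
from h import *
p=get_image("wrist"); save(p,"w11.png"); go()
E
```

```text
z 0.0452 fz 3.2
z 0.0441 fz 2.25
z 0.0431 fz 2.19
z 0.042 fz 2.13
z 0.0409 fz 2.59
z 0.0398 fz 2.68
z 0.0388 fz 2.97
z 0.0376 fz 1.11
z 0.0366 fz 3.37
z 0.0355 fz 1.8
t 17.57 pos [0.5398 0.2804 0.0354] w 0.0004 F [-0.1733 -0.3214  2.0733]
```

View pics/w11.png

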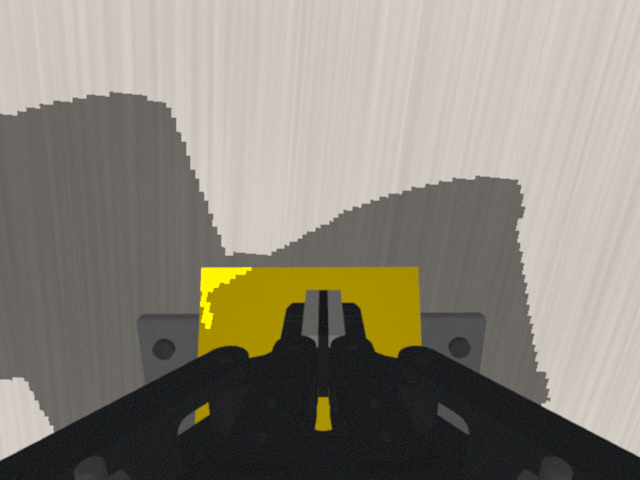

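The fingers are still well on the tab (its outer edge is at row 268). Tilt is about 0.44 and I haven't felt the stop yet. Continuing.

```bash
python3 -m crank '[{"xyz":[0.1,0,0],"turn":[0,0,0],"grip":1}]' >/dev/null && python3 ok.py && python3 -m crank '[{"xyz":[0.1,0,0],"turn":[0,0,0],"grip":1}]' >/dev/null && python3 ok.py && python3 -m crank '[{"xyz":[0.1,0,0],"turn":[0,0,0],"grip":1}]' >/dev/null && python3 ok.py && python3 -m crank '[{"xyz":[0.1,0,0],"turn":[0,0,0],"grip":1}]' >/dev/null && python3 ok.py && python3 -m crank '[{"xyz":[0.1,0,0],"turn":[0,0,0],"grip":1}]' >/dev/null && python3 ok.py && python3 -m crank '[{"xyz":[0.1,0,0],"turn":[0,0,0],"grip":1}]' >/dev/null && python3 ok.py && python3 -m crank '[{"xyz":[0.1,0,0],"turn":[0,0,0],"grip":1}]' >/dev/null && python3 ok.py && python3 -m crank '[{"xyz":[0.1,0,0],"turn":[0,0,0],"grip":1}]' >/dev/null && python3 ok.py && python3 -m crank '[{"xyz":[0.1,0,0],"turn":[0,0,0],"grip":1}]' >/dev/null && python3 ok.py && python3 -m crank '[{"xyz":[0.1,0,0],"turn":[0,0,0],"grip":1}]' >/dev/null && python3 ok.py
```

```text
z 0.0344 fz 2.0
z 0.0333 fz 1.99
z 0.0322 fz 2.12
z 0.0312 fz 2.59
z 0.0301 fz 2.99
z 0.029 fz 2.05
z 0.028 fz 3.69
z 0.0273 fz 11.08
```

Stop felt: 11 N at z = 0.0273. Now to see how it behaves with zero rows.

```bash
python3 -m crank '[{"xyz":[0,0,0],"turn":[0,0,0],"grip":1}]' && python3 ok.py
```

```text
time: 18.7
tool_pos: [0.54, 0.2807, 0.0276]
tool_rot: [0.477, 0.523, -0.472, 0.526]
ft_force: [-0.3, 0.3, 5.0]
grip_width: -0.0
z 0.0276 fz 5.0
```

```bash
python3 -m crank '[{"xyz":[0.07,0,0],"turn":[0,0,0],"grip":1}]' >/dev/null; python3 ok.py; python3 -m crank '[{"xyz":[0.05,0,0],"turn":[0,0,0],"grip":1}]'>/dev/null ; python3 ok.py;  python3 -m crank '[{"xyz":[0.05,0,0],"turn":[0,0,0],"grip":1}]'>/dev/null ; python3 ok.py
```

```text
z 0.0273 fz 9.21
z 0.0272 fz 7.96
z 0.0271 fz 6.9
```

```bash
python3 -m crank '[{"xyz":[0.08,0,0],"turn":[0,0,0],"grip":1}]' >/dev/null; python3 ok.py; python3 -m crank '[{"xyz":[0.08,0,0],"turn":[0,0,0],"grip":1}]'>/dev/null ; python3 ok.py;  python3 -m crank '[{"xyz":[0.08,0,0],"turn":[0,0,0],"grip":1}]'>/dev/null ; python3 ok.py;  python3 -m crank '[{"xyz":[0.08,0,0],"turn":[0,0,0],"grip":1}]'>/dev/null ; python3 ok.py
```

```text
z 0.0269 fz 9.44
z 0.0267 fz 10.33
z 0.0266 fz 10.28
z 0.0265 fz 9.83
```

```bash
python3 -m crank '[{"xyz":[0.1,0,0],"turn":[0,0,0],"grip":1},{"xyz":[0.1,0,0],"turn":[0,0,0],"grip":1}]' >/dev/null; python3 ok.py; python3 -m crank '[{"xyz":[0.1,0,0],"turn":[0,0,0],"grip":1},{"xyz":[0.1,0,0],"turn":[0,0,0],"grip":1}]' >/dev/null; python3 ok.py
python3 - <<'E'
from h import *
p=get_image("wrist"); save(p,"w12.png"); go(); 
p=get_image("top"); save(p,"t12.png"); go()
E
```

```text
z 0.026 fz 10.91
z 0.0257 fz 10.74
t 20.12 pos [0.5417 0.2839 0.0257] w 0.0001 F [-2.613   0.9231 11.192 ]
t 20.18 pos [0.5417 0.2839 0.0257] w 0.0002 F [-2.0493  1.0082 10.925 ]
```

View pics/t12.png

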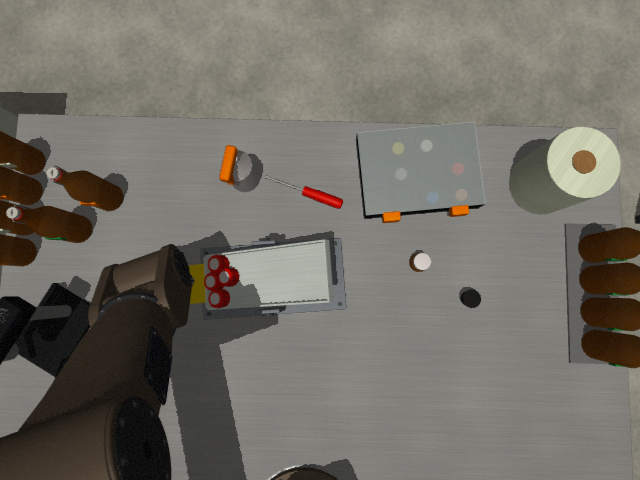

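The top view shows all four caps at the tab end: (216,263), (212,281), (218,297) and (230,276). The force is about 11 N. Zero-move rows relax the press but camera calls hold the target, so I'll keep it pressed with those and watch the force.

Run:
```python
from h import *
F=[]
for i in range(24):
    p=get_image("top" if i%2 else "wrist"); s=get_state(); F.append(round(float(np.linalg.norm(s["ft_force"])),1))
print(F); go()
p=get_image("top")
for d in cut_out("cap_a",p)[:6]:
    x=cloud(p,d["pixels"]); print(round(d["confidence"],2),d["box"],np.median(x,0))
```

```text
[10.7, 11.4, 11.0, 12.0, 10.9, 11.1, 10.7, 11.0, 11.9, 11.3, 11.5, 11.7, 10.5, 11.4, 11.8, 11.4, 11.6, 12.3, 11.6, 11.4, 11.0, 10.7, 12.0, 10.8]
t 21.38 pos [0.5417 0.2839 0.0257] w 0.0 F [-2.3804  1.3766 10.4473]
0.8 [209.0, 287.9, 19.5, 20.2] [0.5063 0.1993 0.0899]
0.74 [457.8, 293.1, 22.5, 13.6] [ 0.5201 -0.3698  0.0346]
0.69 [206.0, 256.5, 22.8, 20.5] [0.5825 0.2055 0.0913]
0.48 [206.1, 271.0, 18.1, 20.6] [0.5409 0.2176 0.087 ]
```

Held about 1.25 s more at 10.5–12.3 N. Easing up slowly.

```bash
python3 -m crank '[{"xyz":[-0.1,0,0],"turn":[0,0,0],"grip":1},{"xyz":[-0.2,0,0],"turn":[0,0,0],"grip":1},{"xyz":[-0.3,0,0],"turn":[0,0,0],"grip":1},{"xyz":[-0.3,0,0],"turn":[0,0,0],"grip":1},{"xyz":[-0.3,0,0],"turn":[0,0,0],"grip":1},{"xyz":[-0.3,0,0],"turn":[0,0,0],"grip":1}]'; python3 -m crank '[{"xyz":[-0.3,0,0],"turn":[0,0,0],"grip":1},{"xyz":[-0.3,0,0],"turn":[0,0,0],"grip":1},{"xyz":[-0.3,0,0],"turn":[0,0,0],"grip":1},{"xyz":[-0.3,0,0],"turn":[0,0,0],"grip":1},{"xyz":[-0.3,0,0],"turn":[0,0,0],"grip":1},{"xyz":[-0.3,0,0],"turn":[0,0,0],"grip":1},{"xyz":[-0.3,0,0],"turn":[0,0,0],"grip":1},{"xyz":[-0.3,0,0],"turn":[0,0,0],"grip":1}]'
python3 - <<'E'
from h import *
p=get_image("wrist"); save(p,"w13.png"); go()
E
```

```text
time: 22.22
tool_pos: [0.5413, 0.2841, 0.0414]
tool_rot: [0.48, 0.522, -0.469, 0.526]
ft_force: [-0.4, 1.6, 1.6]
grip_width: 0.0002
time: 23.22
tool_pos: [0.541, 0.2839, 0.0672]
tool_rot: [0.481, 0.522, -0.469, 0.526]
ft_force: [-0.2, 0.7, 0.9]
grip_width: -0.0001
t 23.27 pos [0.5411 0.2839 0.0676] w -0.0003 F [-0.7596  1.4308  2.8342]
```

View pics/w13.png

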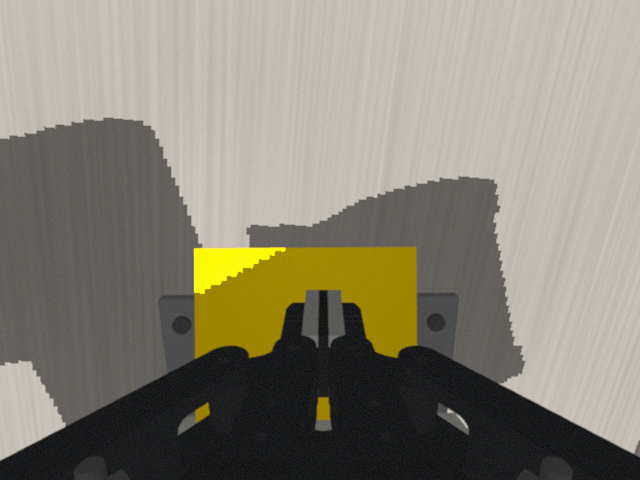

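The tab is rising with the fingers (its edge is now at row 248, force 1–3 N). Continuing at the same pace.

```bash
python3 -m crank '[{"xyz":[-0.3,0,0],"turn":[0,0,0],"grip":1},{"xyz":[-0.3,0,0],"turn":[0,0,0],"grip":1},{"xyz":[-0.3,0,0],"turn":[0,0,0],"grip":1},{"xyz":[-0.3,0,0],"turn":[0,0,0],"grip":1},{"xyz":[-0.3,0,0],"turn":[0,0,0],"grip":1},{"xyz":[-0.3,0,0],"turn":[0,0,0],"grip":1},{"xyz":[-0.3,0,0],"turn":[0,0,0],"grip":1},{"xyz":[-0.3,0,0],"turn":[0,0,0],"grip":1}]'; python3 -m crank '[{"xyz":[-0.3,0,0],"turn":[0,0,0],"grip":1},{"xyz":[-0.3,0,0],"turn":[0,0,0],"grip":1},{"xyz":[-0.2,0,0],"turn":[0,0,0],"grip":1},{"xyz":[-0.2,0,0],"turn":[0,0,0],"grip":1},{"xyz":[-0.2,0,0],"turn":[0,0,0],"grip":1},{"xyz":[-0.2,0,0],"turn":[0,0,0],"grip":1},{"xyz":[-0.2,0,0],"turn":[0,0,0],"grip":1},{"xyz":[-0.2,0,0],"turn":[0,0,0],"grip":1},{"xyz":[-0.2,0,0],"turn":[0,0,0],"grip":1}]'; python3 -m crank '[{"xyz":[-0.2,0,0],"turn":[0,0,0],"grip":1},{"xyz":[-0.2,0,0],"turn":[0,0,0],"grip":1},{"xyz":[-0.2,0,0],"turn":[0,0,0],"grip":1},{"xyz":[-0.2,0,0],"turn":[0,0,0],"grip":1},{"xyz":[-0.2,0,0],"turn":[0,0,0],"grip":1}]'
python3 - <<'E'
from h import *
p=get_image("wrist"); save(p,"w14.png"); go()
hsv=cv2.cvtColor(p["image"],cv2.COLOR_RGB2HSV)
m=(hsv[...,0]>20)&(hsv[...,0]<35)&(hsv[...,1]>120)
y=cloud(p,m); A=np.c_[(y[:,:2]-HINGE[:2])@E_[:2],np.ones(len(y))]; print("slope",np.linalg.lstsq(A,y[:,2],rcond=None)[0],np.median(y[:,2]))
E
```

```text
time: 24.28
tool_pos: [0.5407, 0.2837, 0.0932]
tool_rot: [0.481, 0.522, -0.468, 0.526]
ft_force: [-0.0, 2.4, 2.3]
grip_width: -0.0
time: 25.4
tool_pos: [0.5404, 0.2834, 0.1147]
tool_rot: [0.481, 0.522, -0.468, 0.526]
ft_force: [0.3, 0.9, 1.0]
grip_width: -0.0
time: 26.02
tool_pos: [0.5398, 0.283, 0.1248]
tool_rot: [0.48, 0.522, -0.469, 0.526]
ft_force: [0.0, 0.3, 1.1]
grip_width: -0.0004
t 26.07 pos [0.5399 0.283  0.1251] w -0.0002 F [ 0.1254 -0.2057  0.4605]
slope [0.0675 0.106 ] 0.12014245800650064
```

View pics/w14.png

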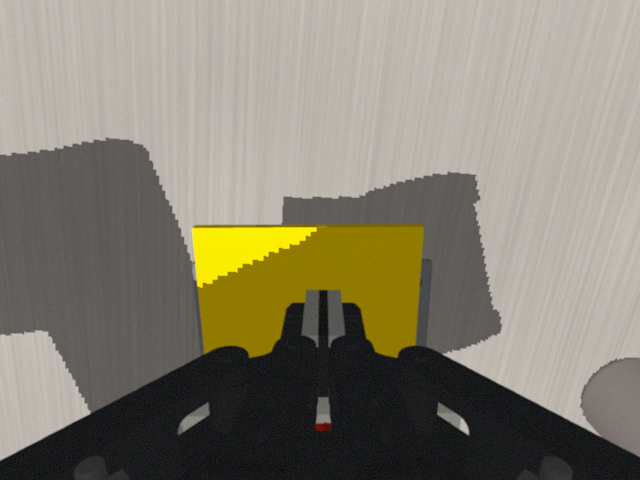

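The tab is level again (z = 0.120) and the fingers are 5 mm clear. Retreating straight up, then aside for a clear view.

```bash
python3 -m crank '[{"xyz":[-0.5,0,0],"turn":[0,0,0],"grip":1},{"xyz":[-2,0,0],"turn":[0,0,0],"grip":1},{"xyz":[-4,0,0],"turn":[0,0,0],"grip":1},{"xyz":[-4,0,0],"turn":[0,0,0],"grip":1},{"xyz":[-2,0,-3],"turn":[0,0,0],"grip":1},{"xyz":[0,-2,-4],"turn":[0,0,0],"grip":1},{"xyz":[0,-3,-4],"turn":[0,0,0],"grip":1},{"xyz":[0,-3,-2],"turn":[0,0,0],"grip":1},{"xyz":[0,0,0],"turn":[0,0,0],"grip":1},{"xyz":[0,0,0],"turn":[0,0,0],"grip":1}]'
python3 - <<'E'
from h import *
p=get_image("top"); save(p,"t15.png"); H=np.array([.554,.091,.12])
for d in pinpoint("cap_a",p)[:7]:
    r=world(p,d["at"],.12)-H; print("pt",round(d["confidence"],2),d["at"],"rel end",r@E_-.15,"across",r[:2]@[.9945,.105])
for d in cut_out("cap_a",p)[:7]:
    x=cloud(p,d["pixels"]); x=x[x[:,2]>.14]
    if len(x)==0: continue
    r=(x.min(0)+x.max(0))/2-H; print("cut",round(d["confidence"],2),d["box"],"rel end",r@E_-.15,"across",r[:2]@[.9945,.105],x[:,2].max())
for q in ("jar","bung","spray","driver"):
    for d in cut_out(q,p)[:1]: print(q,d["box"],np.median(cloud(p,d["pixels"]),0))
p2=get_image("side"); save(p2,"s15.png")
hsv=cv2.cvtColor(p["image"],cv2.COLOR_RGB2HSV)
m=(hsv[...,0]>20)&(hsv[...,0]<35)&(hsv[...,1]>120); y=cloud(p,m); y=y[(y[:,2]>.08)&(y[:,2]<.15)]; print(len(y),np.median(y,0)); go()
cv2.imwrite("pics/t15z.png",cv2.resize(p["image"][225:325,150:360,::-1],None,fx=3.8,fy=3.8,interpolation=cv2.INTER_CUBIC))
E
```

```text
time: 27.32
tool_pos: [0.4434, 0.4063, 0.2562]
tool_rot: [0.481, 0.522, -0.469, 0.526]
ft_force: [1.1, -0.4, -0.2]
grip_width: 0.0001
pt 0.91 [212.0, 296.5] rel end -0.0305564089732982 across -0.031786331176421205
pt 0.8 [203.6, 278.9] rel end -0.014523385567890845 across 0.006977042409742786
pt 0.74 [212.0, 266.9] rel end -0.033761995847119156 across 0.031196599102607928
cut 0.91 [198.7, 256.0, 21.6, 15.9] rel end -0.03218057608248129 across 0.03919391511512809 0.15312140697675136
cut 0.73 [198.8, 289.5, 18.5, 18.6] rel end -0.028336205095859768 across -0.03549461036562102 0.15318335545814366
cut 0.66 [196.2, 272.5, 18.2, 18.7] rel end -0.02126831834066223 across 0.0013628601515583356 0.15335621612537517
bung [459.4, 292.2, 22.9, 15.8] [ 0.5202 -0.3707  0.0346]
spray [221.4, 142.8, 38.8, 47.4] [0.7812 0.1609 0.1351]
driver [264.8, 176.6, 76.7, 25.9] [ 0.7536 -0.0128  0.0227]
1301 [0.5361 0.2843 0.1197]
t 27.73 pos [0.4434 0.4061 0.2559] w -0.0002 F [-0.5574 -0.1605  0.2876]
```

View pics/t15z.png

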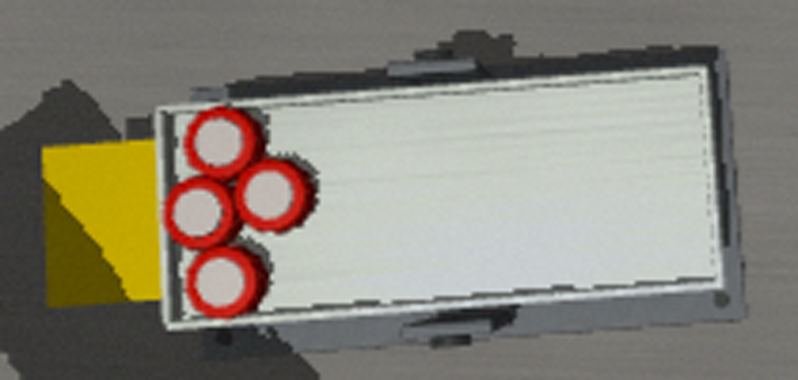

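View pics/s15.png

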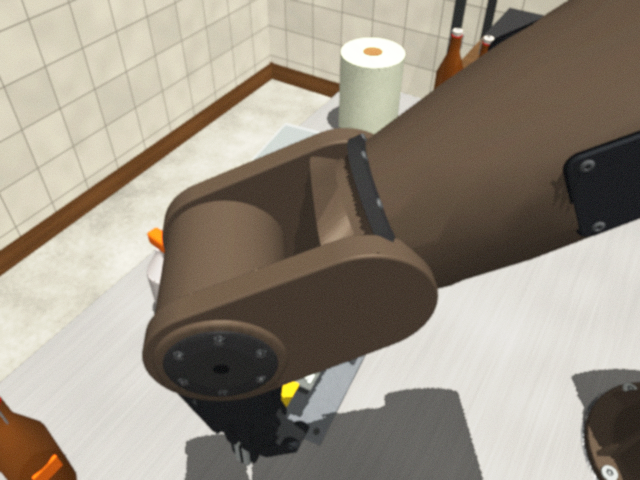

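The enlarged top view shows all four caps at the tab end. The farthest is about 59 mm from the wall (limit 80). The chute is level with the tab at z = 0.120, and nothing is touching. Handing in.

Run:
```python
from plant import *
print(finish_job())
```

```text
the job is handed in; nothing more can be done
None
```

I set the loose cap upright in the empty end of the level chute and let go. I then pushed the tab down until I felt the stop, pressed it there, and eased the chute back to level. The job was handed in at about 28 s of the 67 s allowed; no verdict was reported.

- **Press:** the stop came at tool height z ≈ 0.027 m. After several short pushes of about 7–11 N, I held it steadily for about 1.3 s at 10.5–12.3 N. The highest force I read was 12.3 N.
- **Return:** the chute took about 4.5 s to come back up under the fingers.
- **Last checks:** the tab is level at z ≈ 0.120 m, as at the start. All four caps lie at the tab end, with centres about 15–60 mm from the end wall by the networks and the enlarged picture. The gripper is clear of everything.
- **Bystanders:** the bung measured within 1 mm of its starting place. The spray bottle and screwdriver show no real shift, within what the cut-outs can tell.

**Not fully confirmed:**
- The networks did not report the jar in the last picture. It was at the same spot in the earlier top views, including while the chute was pressed, and the arm did not go near it afterwards.
- The networks found only three of the four caps at the end. I located the fourth, the farthest at about 59 mm, by eye in the enlarged top view.
- A plane fit to the tab in the wrist depth gave a slope of about 0.07, taken with the fingers in view. It disagrees with the level heights from the top camera, so I did not rely on it.

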